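Repack the spice-jar set in its round tin

ROBOT

A 6-joint arm with a two-finger parallel gripper is mounted at the origin on the work surface. World frame = base frame: x ahead of the robot, y to its left, z up, the work surface at z = 0. Lengths are in m, angles in degrees, forces in N, time in s.
With the tool pointing down it reaches from about 0.375 to 0.9 m from the base axis. Payload 3.1 kg.
Tool frame: the origin (TCP) lies at the very end of the fingers, on their centre line; the grasp point (between the pads) lies 19 mm behind it; z points along the fingers, y is the direction in which the jaws open and shut (so a half turn about z gives the same grasp; the last joint's range is limited). The gripper opens to 87 mm and grips with 3 to 60 N. Pads are 19 mm wide; open, the fingers measure 117 mm over their backs; the gripper's body (75 mm by 190 mm) begins 51 mm behind the grasp point.
Start: joints at [-73.596, 30.224, 82.088, -0, 67.689, -10.227], TCP at [0.28, -0.559, 0.223] pointing down, gripper open.
Joint ranges: [-176.69, 176.69], [-43.24, 126.21], [12.49, 139.97], [-82, 262], [0, 151.66], [-163.58, 163.58]. Speed limits (degrees/s): [159.86, 159.86, 180, 180, 180, 180].

INTERFACE

Orientations are given as a 3x3 rotation matrix whose columns are the frame's x, y, z axes.
In Python, from rig import read_state, capture, hand_in gives the robot as it stands. The module is installed in compiled form; this text tells all that it offers.
- The arm moves only by the tool send_rows, never from a script. Its argument "moves" is one flat list of numbers, 7 for each row, row after row: the turn, a rotation vector about the world's x, y, z in degrees, then the shift along the world's x, y, z in cm, then the gripper's target within -1 to 1 (fully open at 1, half-way at 0, shut at -1). In form: [rx, ry, rz, tx, ty, tz, hand, rx, ry, rz, tx, ty, tz, hand, ...]. A call has 1 to 20 rows; each row shifts and turns the commanded pose from where the row before left it; what a row does not reach is not made up. A row lasts 1/10 s, in which the tool goes at most 50 mm and 8.59 degrees, less where a joint would pass 70% of its speed; a pose out of reach is approached as far as the arm can. A call with a gripper value outside its range is refused whole. The fingers move at their own pace and stop on an object; the grip force is fixed at half the most. Time passes only in rows, so rows that do not move let the fingers close. It gives the time, the measured TCP pose, the force and the opening at its end, in the units of the state.
- read_state(): the state, without advancing time (a new reading comes with each control period).
- capture(name): name is "scene" or "top" or "wrist"; returns a dict with "pixels" (480x640x3 uint8, red, green, blue), "vertical_fov" (degrees; the focal length in pixels is half the picture's height over the tangent of half this angle, whatever the lens; pixels are square), "cx", "cy" (the principal point, pixels), "dist" ([k1, k2, p1, p2, k3] as OpenCV has them; the pictures are not rectified), "rvec" (rotation vector, rad) and "tvec" (3), from world to camera coordinates, as OpenCV has them. Camera axes: x right, y down, z forward; pixel columns grow to the right and rows downward; lengths in m; the calibration is good to about 2 mm. A picture is of the moment at which its call begins. There is no depth.
- hand_in(): hands the job in, once; it reports no verdict.
The state is a dict: "time_s": time; "joint_positions": joint angles; "qvel": joint speeds; "tau": joint torques, N m; "position": TCP position; "tcp_rot": TCP orientation; "force": force on the tool from outside, world axes, zero at the start; "moment": the same for the moment, N m; "opening": opening from 0.0 (shut) to 1.0 (fully open).
Only numpy, scipy, OpenCV 4.12 (cv2) and the standard library are available. Lean on these libraries where they do the work, as an engineer would, in place of code of your own. Each camera call takes 0.05 s, during which the arm holds its last target.

TASK

Get this donated spice set ready for the shelf: all seven round jars must stand upright on the floor of their round tin, side by side. Five are in it but have drifted apart, so slide them round to make room, with the rib on the tin's wall between two of them, and set in the two round jars still on the counter; do not drop or tip any jar, and leave the square jar and the other things on the counter where they are.

Things in the scene. Friction and masses are not known exactly. Their poses are not given: they have to be found in the camera images.
- tin: low round steel tin, fixed: inner diameter 190, wall 3, height 45 mm; inner floor 4 mm above its origin (centre of underside). Just takes one jar in the middle and six round it, about 2 mm to spare each. A fixed upright steel rib inside (4 mm thick, 23 mm in from the wall, 38 mm tall) stands somewhere between jar_b and jar_c, in no set place: look or feel for it; it must come midway between two ring jars.
- jar_a: white stoneware spice jar, 0.18 to 0.33 kg: straight round body 62 mm across, 60 mm tall, flat top edge, 2 mm bevel at the foot; fixed wooden knob on top, 26 mm across from 68 to 98 mm above the underside, on a 20 mm neck. Origin: centre of its underside; z up its axis. Starts in the middle of the tin.
- jar_b: white stoneware spice jar, 0.18 to 0.33 kg: straight round body 62 mm across, 60 mm tall, flat top edge, 2 mm bevel at the foot; fixed wooden knob on top, 26 mm across from 68 to 98 mm above the underside, on a 20 mm neck. Origin: centre of its underside; z up its axis. Starts by the tin's wall, one of four spread so that no gap takes another jar; slides at 1 to 4 N.
- jar_c: white stoneware spice jar, 0.18 to 0.33 kg: straight round body 62 mm across, 60 mm tall, flat top edge, 2 mm bevel at the foot; fixed wooden knob on top, 26 mm across from 68 to 98 mm above the underside, on a 20 mm neck. Origin: centre of its underside; z up its axis. Starts by the tin's wall, one of four spread so that no gap takes another jar; slides at 1 to 4 N.
- jar_d: white stoneware spice jar, 0.18 to 0.33 kg: straight round body 62 mm across, 60 mm tall, flat top edge, 2 mm bevel at the foot; fixed wooden knob on top, 26 mm across from 68 to 98 mm above the underside, on a 20 mm neck. Origin: centre of its underside; z up its axis. Starts by the tin's wall, one of four spread so that no gap takes another jar; slides at 1 to 4 N.
- jar_e: white stoneware spice jar, 0.18 to 0.33 kg: straight round body 62 mm across, 60 mm tall, flat top edge, 2 mm bevel at the foot; fixed wooden knob on top, 26 mm across from 68 to 98 mm above the underside, on a 20 mm neck. Origin: centre of its underside; z up its axis. Starts by the tin's wall, one of four spread so that no gap takes another jar; slides at 1 to 4 N.
- jar_f: white stoneware spice jar, 0.18 to 0.33 kg: straight round body 62 mm across, 60 mm tall, flat top edge, 2 mm bevel at the foot; fixed wooden knob on top, 26 mm across from 68 to 98 mm above the underside, on a 20 mm neck. Origin: centre of its underside; z up its axis. Starts out on the counter, to the left or right of the tin.
- jar_g: white stoneware spice jar, 0.18 to 0.33 kg: straight round body 62 mm across, 60 mm tall, flat top edge, 2 mm bevel at the foot; fixed wooden knob on top, 26 mm across from 68 to 98 mm above the underside, on a 20 mm neck. Origin: centre of its underside; z up its axis. Starts out on the counter, to the left or right of the tin.
- square_jar: bystander: a white jar like the others, with the same knob, but square (62 x 62 x 60 mm without the knob), loose on the counter; it does not belong in the tin. Origin: centre of its underside.
- cup: bystander: open steel cup, 72 mm wide, 85 mm tall, loose. Origin: centre of its underside.
- mug: bystander: blue mug, 82 mm wide, 95 mm tall, beyond the tin, loose. Origin: centre of its underside.
Things that resemble listed ones, but are neither listed nor needed, are in the scene too. What is shaped like the jar_f but yellow is not meant.

How it is judged:
By the outcome, as a careful person would: the job done as asked, in the order asked, and still so for the second after the job is handed in, with the robot touching nothing.
It also fails if it takes over 72 s, if anything falls off the work surface, if the arm or the gripper's body presses on something with over 40 N, if the wrist force passes 120 N, or if a joint passes its speed limit or range.

## Working session

There is one attempt and no reset: what is moved stays moved. The work goes in short steps, Python scripts to look and compute and a tool call to move; the robot and the scene stay as the last step left them, time stands still between calls to the robot, and variables do not carry over. Pictures are saved under pics/ and viewed, and the job is handed in when it is done.

Besides the shell and the picture viewer there is one more tool, called after "Emit:" in YAML: its name, and indented under it one key for each argument. send_rows: Moves the arm, as the interface text tells. Its arguments: {"type":"object","properties":{"moves":{"type":"array","items":{"type":"number"}}},"required":["moves"]}

```bash
mkdir -p pics; cat > h.py <<'E'
import numpy as np, cv2
from rig import read_state, capture, hand_in
def K(c):
    f=240/np.tan(np.radians(c["vertical_fov"]/2)); return np.array([[f,0,c["cx"]],[0,f,c["cy"]],[0,0,1.]])
def ray(c,uv):
    p=cv2.undistortPoints(np.array([[uv]],float),K(c),np.array(c["dist"],float))[0,0]
    R,_=cv2.Rodrigues(np.array(c["rvec"],float)); t=np.array(c["tvec"],float).ravel()
    return -R.T@t, R.T@np.array([p[0],p[1],1.])
def onz(c,uv,z):
    o,d=ray(c,uv); return o+d*(z-o[2])/d[2]
def proj(c,P):
    return cv2.projectPoints(np.array(P,float).reshape(-1,1,3),np.array(c["rvec"],float),np.array(c["tvec"],float),K(c),np.array(c["dist"],float))[0].reshape(-1,2)
def tri(rays):
    A=np.zeros((3,3));b=np.zeros(3)
    for o,d in rays:
        d=d/np.linalg.norm(d);M=np.eye(3)-np.outer(d,d);A+=M;b+=M@o
    return np.linalg.solve(A,b)
def save(c,n): cv2.imwrite("pics/"+n,c["pixels"][:,:,::-1])
E
python3 - <<'E'
from h import *
import pickle
cs={}
for n in("scene","top","wrist"):
    c=capture(n);cs[n]=c;save(c,n+"0.png");print(n,c["vertical_fov"],ray(c,(320,240)))
pickle.dump(cs,open("c0.pkl","wb"))
print(read_state())
E
```

```text
scene 56.61568194908723 (array([1.07824923, 0.40036274, 0.59589655]), array([-0.55056963, -0.53351069, -0.64264083]))
top 43.104234154385 (array([ 0.44170564, -0.0244228 ,  1.45860897]), array([ 0.12889794, -0.02474053, -0.99146916]))
wrist 59.195505566363124 (array([ 0.33955479, -0.52857844,  0.38366098]), array([-0.22081288, -0.09398032, -0.97090454]))
{'time_s': 0.15, 'joint_positions': array([-7.35963261e+01,  3.02685913e+01,  8.21399010e+01, -1.15339238e-03,
        6.76878436e+01, -1.02286675e+01]), 'qvel': array([-0.06714528, -0.14120734, -0.31337894,  0.04679778,  0.08253842,
       -0.01753297]), 'tau': array([ 1.72730738e-04, -4.40430629e+01, -1.76842189e+01,  6.32311357e-02,
        5.52943186e-02, -1.07260823e-04]), 'position': array([ 0.28001219, -0.5581394 ,  0.22177437]), 'tcp_rot': array([[ 8.93897987e-01,  4.48270171e-01, -4.92691154e-04],
       [ 4.48270355e-01, -8.93896585e-01,  1.60767884e-03],
       [ 2.80259531e-04, -1.65795972e-03, -9.99998586e-01]]), 'force': array([-0.14442747,  0.17863464,  0.01146111]), 'moment': array([ 0.01548947,  0.07765578, -0.00685941]), 'opening': 1.000702447691798}
```

View pics/top0.png

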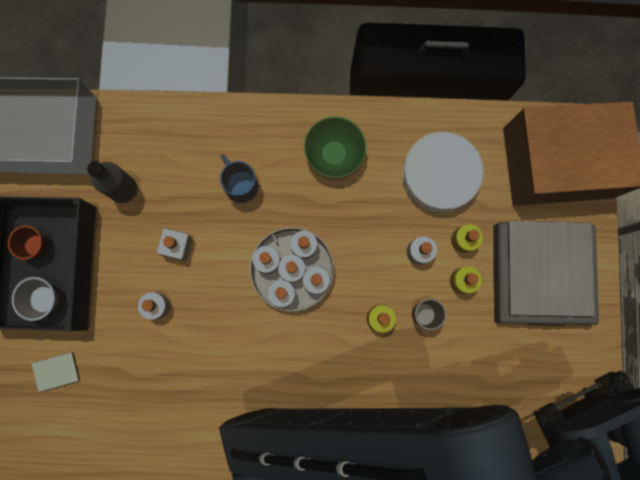

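View pics/scene0.png

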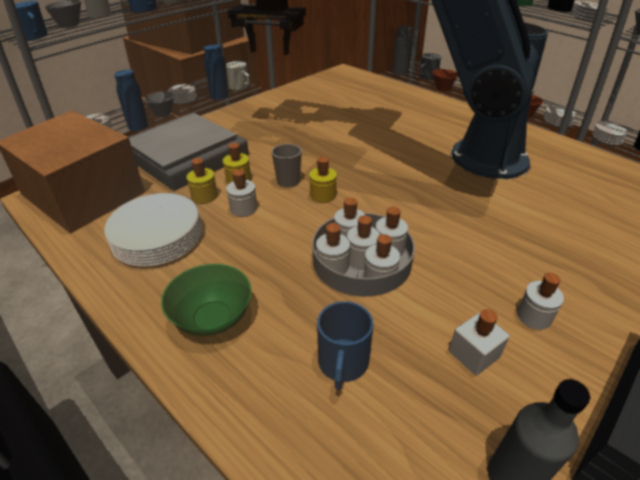

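View pics/wrist0.png

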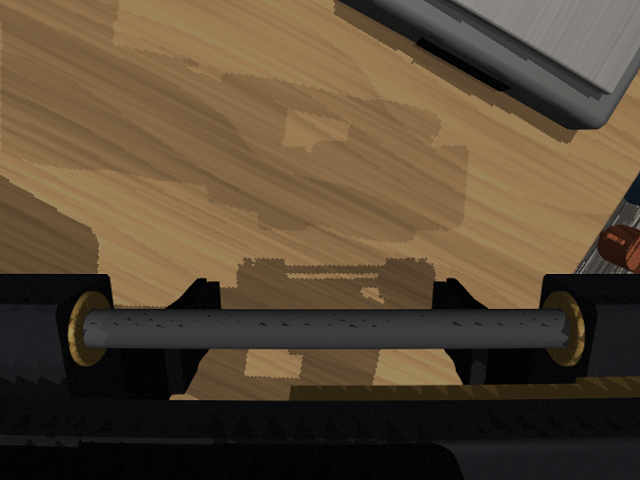

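The top view shows the tin at about (292,270) with five jars. Round white jars stand at (152,305) and (423,250), the square jar at (173,245), and yellow decoys beside them. Next I'll triangulate the knobs.

```bash
python3 - <<'E'
from h import *
import pickle
cs=pickle.load(open("c0.pkl","rb"))
def knobs(c,box):
    hsv=cv2.cvtColor(c["pixels"],cv2.COLOR_RGB2HSV)
    m=((hsv[...,0]<10)&(hsv[...,1]>150)&(hsv[...,2]>70)).astype(np.uint8)
    n,l,s,ce=cv2.connectedComponentsWithStats(m)
    return [(s[i,:],ce[i]) for i in range(1,n) if s[i,4]>20 and s[i,4]<600 and box[0]<ce[i][0]<box[1] and box[2]<ce[i][1]<box[3]]
T=cs["top"];S=cs["scene"]
kt=knobs(T,(120,500,200,340));ks=knobs(S,(150,600,120,350))
print(len(kt),len(ks))
# scene blob centroid -> knob centre. triangulate by best match
for st,ct in kt:
    rt=ray(T,ct);best=[]
    for ss,cc in ks:
        P=tri([rt,ray(S,cc)])
        e=max(np.linalg.norm(proj(T,P)-ct),np.linalg.norm(proj(S,P)-cc)); best.append((e,P,cc))
    best.sort(key=lambda b:b[0])
    print(ct.round(1),st[2:], [(round(b[0],1),b[1].round(4),b[2].round(0)) for b in best[:2]])
im=cv2.resize(T["pixels"][200:345,220:365,::-1],None,fx=4,fy=4,interpolation=cv2.INTER_CUBIC);cv2.imwrite("pics/tz.png",im)
E
```

```text
0 0
```

View pics/tz.png

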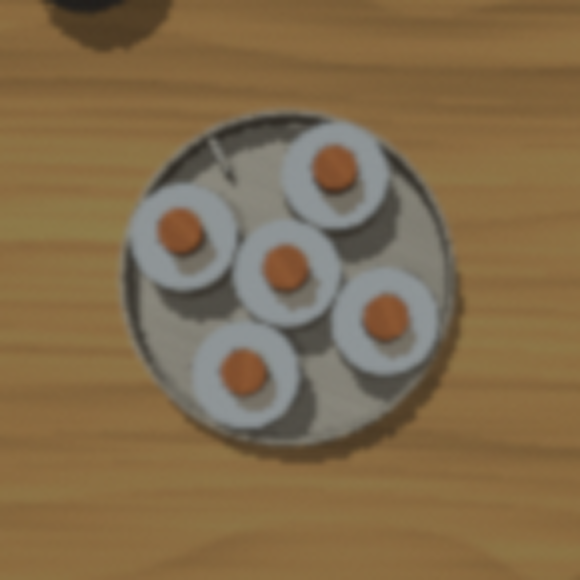

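The zoom shows the rib at upper left, zoom px (222,160), between the left jar (183,237) and the top jar (335,173). I'll relax the colour mask.

```bash
cat >> h.py <<'E'
def knobs(c,box,amin=20,amax=3000):
    p=c["pixels"].astype(int); r,g,b=p[...,0],p[...,1],p[...,2]
    m=((r>1.75*g)&(r>60)&(r>2*b)).astype(np.uint8)
    n,l,s,ce=cv2.connectedComponentsWithStats(m)
    return [(s[i,:],ce[i]) for i in range(1,n) if amin<s[i,4]<amax and box[0]<ce[i][0]<box[1] and box[2]<ce[i][1]<box[3]]
E
python3 - <<'E'
from h import *
import pickle
cs=pickle.load(open("c0.pkl","rb"))
T=cs["top"];S=cs["scene"]
print(T["pixels"][267,291],T["pixels"][200,200],S["pixels"][225,365])
kt=knobs(T,(120,500,200,340));ks=knobs(S,(150,600,120,350))
print(len(kt),len(ks))
for st,ct in kt:
    rt=ray(T,ct);best=[]
    for ss,cc in ks:
        P=tri([rt,ray(S,cc)])
        e=max(np.linalg.norm(proj(T,P)-ct),np.linalg.norm(proj(S,P)-cc)); best.append((round(e,1),P.round(4),cc.round(0)))
    best=[b for b in best if 0<b[1][2]<.13]
    best.sort(key=lambda b:b[0])
    print(ct.round(1),st[2:], best[:2])
# tin centre: top rim ellipse by eye zoom ->px
for zx,zy in((290,278),):
    print("tin",onz(T,(220+zx/4,200+zy/4),.045))
for zx,zy in((213,140),(234,183)):
    print("rib",onz(T,(220+zx/4-.4,200+zy/4-.4),.042))
E
```

```text
[136  85  50] [135 103  62] [75 45 26]
0 3
tin [0.55454971 0.00291951 0.045     ]
rib [0.63590495 0.05138943 0.042     ]
rib [0.61075796 0.03828713 0.042     ]
```

```bash
sed -i 's/r>1.75\*g/r>1.5*g/;s/(r>60)/(r>45)/' h.py
python3 - <<'E'
from h import *
import pickle
cs=pickle.load(open("c0.pkl","rb"))
T=cs["top"];S=cs["scene"]
kt=knobs(T,(120,500,200,340));ks=knobs(S,(150,600,120,350))
print(len(kt),len(ks))
for st,ct in kt:
    rt=ray(T,ct);best=[]
    for ss,cc in ks:
        P=tri([rt,ray(S,cc)])
        e=max(np.linalg.norm(proj(T,P)-ct),np.linalg.norm(proj(S,P)-cc)); best.append((round(e,1),P.round(4),cc.round(0)))
    best=[b for b in best if 0<b[1][2]<.13]
    best.sort(key=lambda b:b[0])
    print(ct.round(1),st[2:], best[:2], onz(T,ct,.1).round(4))
E
```

```text
11 14
[472.7 235.2] [10 10 79] [(np.float64(0.4), array([ 0.6392, -0.4086,  0.087 ]), array([197., 164.])), (np.float64(21.7), array([ 0.6078, -0.3788,  0.0646]), array([239., 177.]))] [ 0.6381 -0.4056  0.1   ]
[168.9 241.7] [11 10 82] [(np.float64(0.7), array([0.6075, 0.2864, 0.0851]), array([487., 321.]))] [0.6061 0.282  0.1   ]
[303.3 241.9] [10 11 76] [(np.float64(0.7), array([ 0.6137, -0.0198,  0.0887]), array([333., 233.])), (np.float64(16.2), array([0.5953, 0.0028, 0.1131]), array([364., 225.]))] [ 0.613  -0.0208  0.1   ]
[425.7 247.7] [10 10 83] [(np.float64(0.7), array([ 0.6075, -0.2997,  0.0855]), array([239., 177.])), (np.float64(20.8), array([ 0.6396, -0.32  ,  0.1181]), array([197., 164.]))] [ 0.6069 -0.2978  0.1   ]
[264.8 257.6] [10 10 76] [(np.float64(0.8), array([0.5759, 0.0667, 0.0869]), array([383., 245.])), (np.float64(9.7), array([0.5829, 0.0498, 0.124 ]), array([364., 225.]))] [0.5753 0.0647 0.1   ]
[291.1 266.7] [ 9 10 73] [(np.float64(1.0), array([0.5564, 0.007 , 0.0879]), array([364., 225.])), (np.float64(7.2), array([ 0.5623, -0.0055,  0.1257]), array([350.,
[... 262 characters left out ...]
[(np.float64(0.7), array([ 0.5389, -0.4052,  0.085 ]), array([234., 150.])), (np.float64(4.8), array([ 0.5375, -0.4204,  0.0044]), array([239., 177.]))] [ 0.539  -0.4021  0.1   ]
[280.6 292.7] [10 10 72] [(np.float64(0.8), array([0.4973, 0.0287, 0.0884]), array([393., 215.])), (np.float64(2.4), array([0.5037, 0.0262, 0.0173]), array([383., 245.]))] [0.4977 0.027  0.1   ]
[147.8 305. ] [11  9 84] [(np.float64(0.9), array([0.4625, 0.3273, 0.0848]), array([550., 283.]))] [0.4627 0.3221 0.1   ]
[383.6 318.6] [10 10 85] [(np.float64(0.6), array([ 0.4446, -0.2047,  0.0841]), array([323., 164.])), (np.float64(41.3), array([ 0.5189, -0.2646,  0.0625]), array([239., 177.]))] [ 0.4455 -0.2037  0.1   ]
```

Emit:
send_rows:
  moves: [0,0,0,1.4,3.7,0.2,0,0,0,0,1.4,3.7,0.2,0,0,0,0,1.4,3.7,0.2,0,0,0,0,1.4,3.7,0.2,0,0,0,0,1.4,3.7,0.2,0,0,0,0,1.4,3.7,0.2,0,0,0,0,1.4,3.7,0.2,0,0,0,0,1.4,3.7,0.2,0,0,0,0,1.4,3.7,0.2,0,0,0,0,1.4,3.7,0.2,0,0,0,0,1.4,3.7,0.2,0,0,0,0,1.4,3.7,0.2,0,0,0,0,1.4,3.7,0.2,0,0,0,0,1.4,3.7,0.2,0,0,0,0,0,0,0,0,0,0,0,0,0,0,0]

```text
time_s: 1.75
position: [0.476, -0.0399, 0.2504]
tcp_rot: [[0.893, 0.451, -0.001], [0.451, -0.893, -0.0], [-0.001, 0.0, -1.0]]
force: [-0.4, -0.8, -0.2]
opening: 0.502
```

```bash
python3 - <<'E'
from h import *
import pickle
c=capture("wrist");save(c,"w1.png");pickle.dump((c,read_state()),open("w1.pkl","wb"))
s=read_state();print(s["time_s"],s["position"],s["tcp_rot"].round(3),s["opening"])
for P in ([.5545,.003,.045],[.5564,.007,.087]): print(proj(c,P))
E
```

```text
1.8 [ 0.47584006 -0.04076641  0.25032076] [[ 0.894  0.449 -0.001]
 [ 0.449 -0.894 -0.   ]
 [-0.001 -0.    -1.   ]] 0.49857239516730056
[[321.66328639 107.30286071]]
[[317.4663019   98.65878849]]
```

View pics/w1.png

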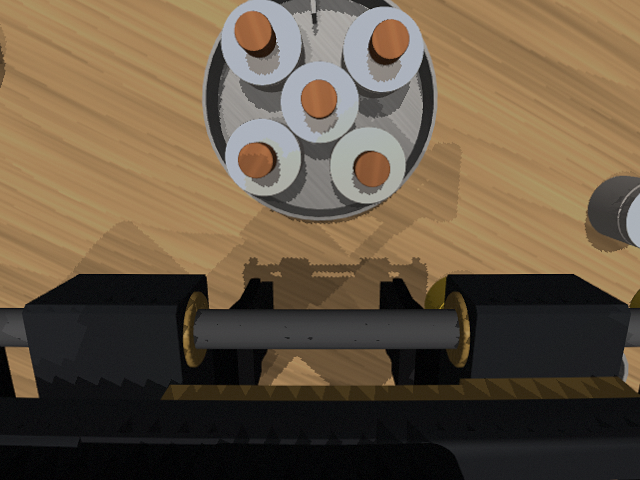

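The wrist view shows the tin centred at about (320,107), with its top cut off and the rib at (314,10). I'll shift forward to see all of it, which also gives a second viewpoint.

Emit:
send_rows:
  moves: [0,0,0,2.2,1.1,1,0,0,0,0,2.2,1.1,1,0,0,0,0,0,0,0,0,0,0,0,0,0,0,0]

```text
time_s: 2.2
position: [0.5195, -0.0199, 0.2701]
tcp_rot: [[0.894, 0.447, -0.001], [0.447, -0.894, -0.0], [-0.001, -0.0, -1.0]]
force: [-0.9, 0.5, -1.3]
opening: 0.502
```

```bash
python3 - <<'E'
from h import *
import pickle
c=capture("wrist");save(c,"w2.png");pickle.dump((c,read_state()),open("w2.pkl","wb"))
c1=pickle.load(open("w1.pkl","rb"))[0]
k1=knobs(c1,(0,600,0,250),200);k2=knobs(c,(0,600,0,250),200)
print(len(k1),len(k2))
for s,a in k2:
    best=min(((np.linalg.norm(proj(c1,P)-b),P) for t,b in k1 for P in [tri([ray(c,a),ray(c1,b)])]if 0<P[2]<.15),key=lambda x:x[0])
    print(a.round(1),s[2:],best[0].round(2),best[1].round(4),onz(c,a,.102).round(4),onz(c,a,.09).round(4))
E
```

```text
5 5
[257.1 105.8] [ 34  35 932] 0.07 [0.5755 0.0655 0.1   ] [0.5755 0.0652 0.102 ] [0.5754 0.0672 0.09  ]
[381.3 112.4] [ 34  35 927] 0.06 [ 0.6129 -0.0204  0.1001] [ 0.6127 -0.0202  0.102 ] [ 0.6139 -0.0213  0.09  ]
[317.1 164.8] [ 32  34 833] 0.03 [0.556  0.0056 0.0979] [0.5563 0.0057 0.102 ] [0.5555 0.0055 0.09  ]
[260.9 217.5] [ 32  34 864] 0.37 [0.4968 0.0283 0.0921] [0.4994 0.0275 0.102 ] [0.4965 0.0281 0.09  ]
[365.4 224.8] [ 32  35 855] 0.2 [ 0.5296 -0.0518  0.0908] [ 0.5311 -0.0496  0.102 ] [ 0.5294 -0.0518  0.09  ]
```

View pics/w2.png

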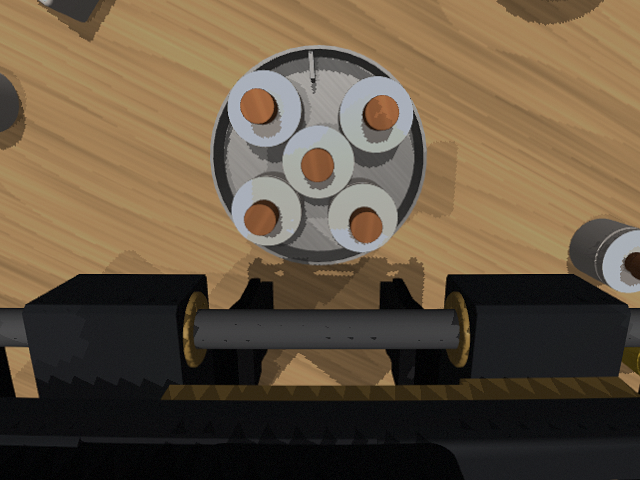

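```bash
cat >> h.py <<'E'
from scipy.optimize import least_squares
def circ(pts,r=None):
    pts=np.array(pts)[:,:2]
    def f(p): return np.hypot(pts[:,0]-p[0],pts[:,1]-p[1])-(p[2] if r is None else r)
    x0=list(pts.mean(0))+([.05] if r is None else [])
    s=least_squares(f,x0,loss="soft_l1",f_scale=.0005); return s.x,np.std(f(s.x)),len(pts)
def samp(img,uv):
    return cv2.remap(img,uv[:,0].astype(np.float32).reshape(1,-1),uv[:,1].astype(np.float32).reshape(1,-1),cv2.INTER_LINEAR)[0].astype(float)
def edgecirc(c,ctr,z,r0,r1,angs,chan,sign,thr=12,r=None):
    """strongest sign*(drop) of chan going outward"""
    pts=[];rr=np.arange(r0,r1,.0004)
    for a in angs:
        P=np.c_[ctr[0]+rr*np.cos(a),ctr[1]+rr*np.sin(a),np.full(len(rr),z)]
        uv=proj(c,P)
        if uv.min()<1 or uv[:,0].max()>638 or uv[:,1].max()>478: continue
        v=chan(samp(c["pixels"],uv)); v=np.convolve(v,np.ones(3)/3,"same")
        d=sign*(v[:-4]-v[4:]); d[:3]=0;d[-3:]=0
        i=int(np.argmax(d))
        if d[i]>thr: pts.append(P[i+2])
    return pts
gray=lambda p:p.mean(1)
satd=lambda p:p[:,0]-p[:,2]
E
python3 - <<'E'
from h import *
import pickle
A=np.radians(np.arange(0,360,3))
tc=np.array([.5545,.003])
jars={"left":(.5755,.066),"top":(.6135,-.0205),"a":(.556,.0055),"bot":(.497,.0283),"right":(.5297,-.0515)}
for n in("w1.pkl","w2.pkl"):
    c,s=pickle.load(open(n,"rb"));cam=ray(c,(320,240))[0]
    print(n,cam)
    p=edgecirc(c,tc,.045,.088,.108,A,satd,-1,15); print("tin",circ(p),circ(p,.098)) if len(p)>10 else print(len(p))
    for k,j in jars.items():
        j=np.array(j);d=j-cam[:2];a0=np.arctan2(d[1],d[0])
        an=a0+np.radians(np.arange(-95,96,4))
        p=edgecirc(c,j,.064,.025,.037,an,gray,1,8)
        if len(p)>8: print(k,circ(p,.031),circ(p)[0])
E
```

```text
w1.pkl [ 0.53551568 -0.00995073  0.41231222]
tin (array([0.55573388, 0.00564272, 0.09796042]), np.float64(0.0007988146669825562), 93) (array([0.55576267, 0.00565519]), np.float64(0.0008003198633008896), 93)
left (array([0.57510997, 0.06514028]), np.float64(0.00026796008246378924), 29) [0.57522168 0.0654088  0.03077056]
top (array([ 0.6126464 , -0.02075402]), np.float64(0.0007446593544429107), 36) [ 0.61269973 -0.02076483  0.03095631]
a (array([0.55570805, 0.00546507]), np.float64(0.0007784105185358532), 48) [0.55594782 0.00564313 0.03077036]
bot (array([0.49735121, 0.02746355]), np.float64(0.0007500784047007251), 48) [0.49708784 0.02772308 0.03070952]
right (array([ 0.52963691, -0.05100775]), np.float64(0.0006039040103693004), 48) [ 0.52959916 -0.05123879  0.03081482]
w2.pkl [0.57922331 0.00984514 0.43198733]
tin (array([0.55569783, 0.00581032, 0.09784199]), np.float64(0.0009944986587519162), 120) (array([0.55567355, 0.00579972]), np.float64(0.0009910719140520275), 120)
left (array([0.57559543, 0.06526997]), np.float64(0.0005807585035340755), 48) [0.57557333 0.06556969 0.03076192]
top (array([ 0.61290516, -0.02037129]), np.float64(0.0007272827206134081), 48) [ 0.61302619 -0.02048925  0.03086591]
a (array([0.55641051, 0.00577389]), np.float64(0.0001896233465693851), 48) [0.55610986 0.00572447 0.03075719]
bot (array([0.49744065, 0.02773143]), np.float64(0.00018874887170981992), 48) [0.49719414 0.02778586 0.03080214]
right (array([ 0.52996196, -0.05101239]), np.float64(0.0005474583375384501), 48) [ 0.52972373 -0.05131056  0.03069858]
```

```bash
python3 - <<'E'
from h import *
import pickle
c,s=pickle.load(open("w2.pkl","rb"))
cv2.imwrite("pics/rib.png",cv2.resize(c["pixels"][35:105,270:360,::-1],None,fx=8,fy=8,interpolation=cv2.INTER_NEAREST))
C=np.array([.5557,.0057])
for r in(.075,.08,.085,.09):
    a=np.radians(np.arange(10,50,.5));P=np.c_[C[0]+r*np.cos(a),C[1]+r*np.sin(a),np.full(len(a),.042)]
    v=gray(samp(c["pixels"],proj(c,P)));
    print(r,[f"{np.degrees(x):.0f}:{y:.0f}" for x,y in zip(a,v)][20:56])
E
```

```text
0.075 ['20:157', '20:157', '21:159', '22:161', '22:162', '22:163', '23:164', '24:163', '24:161', '24:161', '25:160', '26:157', '26:154', '26:151', '27:146', '28:144', '28:120', '29:110', '29:129', '30:153', '30:159', '30:159', '31:158', '32:141', '32:143', '32:150', '33:157', '34:158', '34:159', '34:159', '35:161', '36:162', '36:163', '36:162', '37:159', '38:160']
0.08 ['20:95', '20:96', '21:96', '22:96', '22:97', '22:98', '23:96', '24:95', '24:94', '24:94', '25:95', '26:97', '26:94', '26:87', '27:78', '28:76', '28:74', '29:63', '29:83', '30:140', '30:162', '30:162', '31:163', '32:147', '32:115', '32:91', '33:95', '34:96', '34:96', '34:94', '35:93', '36:94', '36:95', '36:95', '37:95', '38:97']
0.085 ['20:98', '20:99', '21:100', '22:100', '22:98', '22:97', '23:96', '24:96', '24:96', '24:97', '25:97', '26:97', '26:94', '26:89', '27:83', '28:78', '28:74', '29:60', '29:104', '30:149', '30:163', '30:161', '31:158', '32:126', '32:101', '32:96', '33:97', '34:97', '34:95', '34:94', '35:97', '36:97', '36:96', '36:95', '37:94', '38:93']
0.09 ['20:36', '20:37', '21:36', '22:35', '22:35', '22:35', '23:35', '24:36', '24:38', '24:39', '25:40', '26:38', '26:36', '26:35', '27:36', '28:37', '28:34', '29:31', '29:54', '30:129', '30:161', '30:163', '31:163', '32:134', '32:73', '32:30', '33:33', '34:34', '34:36', '34:36', '35:35', '36:35', '36:36', '36:37', '37:38', '38:37']
```

View pics/rib.png

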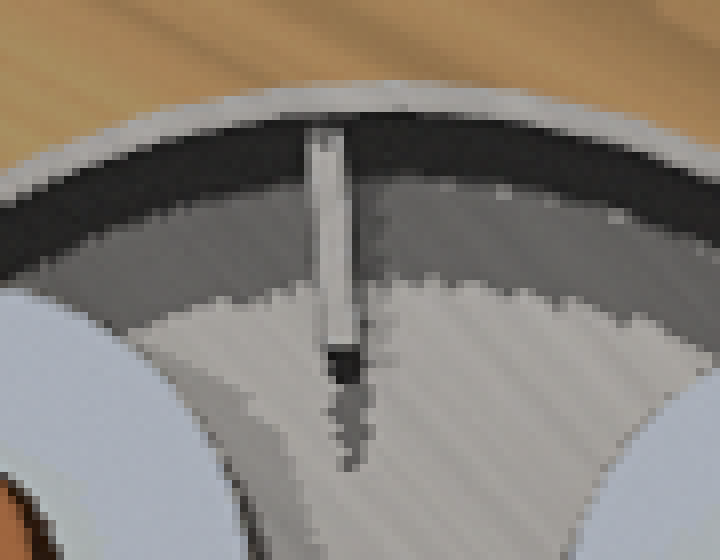

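Tin centre is (0.5557, 0.0057) and the rib is at 30.8°, so the slots are at 0.8° + 60°k with r of about 63 mm. First I'll slide the top jar (−24.7° to 0.8°).

Emit:
send_rows:
  moves: [0,0,0,3.1,0,-1,0,0,0,0,3.1,-0.1,-2,0,0,0,0,3.1,0,-4,0,0,0,0,0,0,-4,0,0,0,0,0,0,-4,0,0,0,0,0,0,-3,0,0,0,0,0,0,-1.9,0,0,0,0,0,0,0,0]

```text
time_s: 3.05
position: [0.6086, -0.0202, 0.0684]
tcp_rot: [[0.895, 0.447, -0.009], [0.447, -0.895, 0.002], [-0.008, -0.006, -1.0]]
force: [-0.2, 0.5, 0.3]
opening: 0.501
```

```bash
python3 - <<'E'
from h import *
s=read_state();print(s["position"],s["force"])
c=capture("wrist");save(c,"w3.png")
E
```

```text
[ 0.60864957 -0.02018519  0.06841783] [-0.21064962  0.50672538  0.3003054 ]
```

View pics/w3.png

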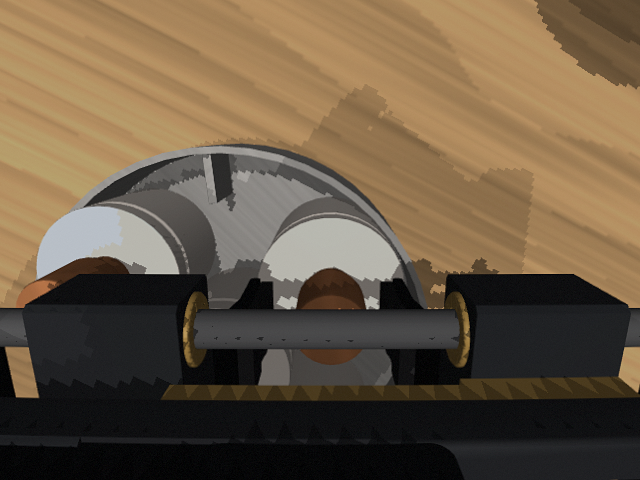

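The knob sits between the open fingers at about (330,310). The measured pose lags the command a little, so I'll settle before closing.

Emit:
send_rows:
  moves: [0,0,0,0,0,0,0,0,0,0,0,0,0,0]

```text
time_s: 3.3
position: [0.6137, -0.0202, 0.0737]
tcp_rot: [[0.894, 0.448, 0.003], [0.448, -0.894, -0.001], [0.002, 0.002, -1.0]]
force: [0.2, -0.4, 0.2]
opening: 0.501
```

Emit:
send_rows:
  moves: [0,0,0,0,0,0,-1,0,0,0,0,0,0,-1,0,0,0,0,0,0,-1,0,0,0,0,0,0,-1]

```text
time_s: 3.7
position: [0.6131, -0.0198, 0.0726]
tcp_rot: [[0.894, 0.448, 0.001], [0.448, -0.894, -0.0], [0.001, 0.001, -1.0]]
force: [-0.2, -0.0, 1.7]
opening: 0.289
```

Emit:
send_rows:
  moves: [0,0,0,0.15,0.33,0,-1,0,0,0,0.16,0.33,0,-1,0,0,0,0.09,0.32,0,-1,0,0,0,0.08,0.32,0,-1,0,0,0,0.05,0.33,0,-1,0,0,0,0.04,0.33,0,-1,0,0,0,0,0.38,0,-1,0,0,0,0,0.37,0,-1,0,0,0,0,0,0,-1,0,0,0,0,0,0,-1,0,0,0,0,0,0,-1]

```text
time_s: 4.8
position: [0.6199, 0.0077, 0.0726]
tcp_rot: [[0.894, 0.448, 0.003], [0.448, -0.894, 0.0], [0.003, 0.001, -1.0]]
force: [2.2, -2.6, 4.5]
opening: 0.292
```

```bash
python3 - <<'E'
from h import *
s=read_state();print(s["position"],s["force"],s["moment"])
c=capture("wrist");save(c,"w4.png")
E
```

```text
[0.61989829 0.00774145 0.07262521] [ 2.16179537 -2.57881027  4.53663608] [-0.40151269 -0.27610488  0.00837495]
```

View pics/w4.png

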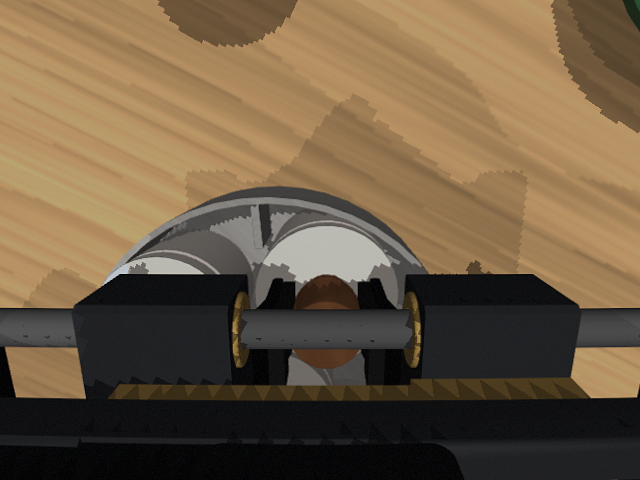

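Emit:
send_rows:
  moves: [0,0,0,0,0,0,0,0,0,0,0,0,0,0,0,0,0,0,0,2.5,0,0,0,0,0,0,2,0,0,0,0,-2.1,2.9,0,0,0,0,0,-2.23,2.98,0,0,0,0,0,0,0,-2.5,0,0,0,0,0,0,-2,0,0,0,0,0,0,0,0,0,0,0,0,0,0,0,0,0,0,0,0,0,0,0,0,0,0,0,0,0]

```text
time_s: 6.05
position: [0.5759, 0.0661, 0.0729]
tcp_rot: [[0.894, 0.448, 0.002], [0.448, -0.894, 0.0], [0.001, 0.001, -1.0]]
force: [-0.1, 0.1, -0.2]
opening: 0.5
```

Emit:
send_rows:
  moves: [0,0,0,0,0,0,-1,0,0,0,0,0,0,-1,0,0,0,0,0,0,-1,0,0,0,0,0,0,-1,0,0,0,0.29,-0.09,0,-1,0,0,0,0.28,-0.1,0,-1,0,0,0,0.26,-0.14,0,-1,0,0,0,0.26,-0.14,0,-1,0,0,0,0,0,0,-1,0,0,0,0,0,0,-1]

```text
time_s: 7.05
position: [0.5845, 0.0623, 0.0725]
tcp_rot: [[0.894, 0.448, -0.003], [0.448, -0.894, 0.001], [-0.002, -0.003, -1.0]]
force: [-4.2, 3.1, 7.8]
opening: 0.293
```

Emit:
send_rows:
  moves: [0,0,0,0,0,0,0,0,0,0,0,0,0,0,0,0,0,0,0,2.5,0,0,0,0,0,0,2,0,0,0,0,-3,-1.16,0,0,0,0,0,-3,-1.1,0,0,0,0,0,-2.96,-1.1,0,0,0,0,0,0,0,-2.5,0,0,0,0,0,0,-2,0,0,0,0,0,0,0,0,0,0,0,0,0,0,0,0,0,0,0,0,0,0,0,0,0,0,0,0,0]

```text
time_s: 8.35
position: [0.4975, 0.0279, 0.0728]
tcp_rot: [[0.894, 0.448, 0.002], [0.448, -0.894, -0.0], [0.002, 0.001, -1.0]]
force: [-0.5, -0.6, -0.1]
opening: 0.501
```

Emit:
send_rows:
  moves: [0,0,0,0,0,0,-1,0,0,0,0,0,0,-1,0,0,0,0,0,0,-1,0,0,0,0,0,0,-1,0,0,0,-0.13,-0.37,0,-1,0,0,0,-0.13,-0.37,0,-1,0,0,0,-0.12,-0.37,0,-1,0,0,0,-0.04,-0.4,0,-1,0,0,0,-0.03,-0.4,0,-1,0,0,0,0,-0.45,0,-1,0,0,0,0,0,0,-1,0,0,0,0,0,0,-1]

```text
time_s: 9.55
position: [0.4912, 0.004, 0.0723]
tcp_rot: [[0.894, 0.448, -0.001], [0.448, -0.894, -0.0], [-0.001, -0.001, -1.0]]
force: [-1.2, 2.1, 7.7]
opening: 0.288
```

Emit:
send_rows:
  moves: [0,0,0,0,0,0,0,0,0,0,0,0,0,0,0,0,0,0,0,2.5,0,0,0,0,0,0,2,0,0,0,0,1.8,-2.8,0,0,0,0,0,1.87,-2.75,0,0,0,0,0,0,0,-2.5,0,0,0,0,0,0,-2,0,0,0,0,0,0,0,0,0,0,0,0,0,0,0,0,0,0,0,0,0,0,0,0,0,0,0,0,0]

```text
time_s: 10.75
position: [0.5294, -0.0512, 0.073]
tcp_rot: [[0.894, 0.449, 0.002], [0.449, -0.894, -0.001], [0.001, 0.001, -1.0]]
force: [0.2, 1.3, -0.7]
opening: 0.499
```

Emit:
send_rows:
  moves: [0,0,0,0,0,0,-1,0,0,0,0,0,0,-1,0,0,0,0,0,0,-1,0,0,0,0,0,0,-1,0,0,0,-0.24,0.05,0,-1,0,0,0,-0.25,0.1,0,-1,0,0,0,0,0,0,-1,0,0,0,0,0,0,0,0,0,0,0,0,0,0,0,0,0,0,0,0,0,0,0,0,0,0,3,0,0,0,0,-1,1,5,0,0,0,0,-1,1,5,0,0,0,0,1,1,5,0,0,0,0,0,0,2,0,0,0,0,0,0,0,0,0,0,0,0,0,0,0,0,0,0,0,0,0,0]

```text
time_s: 12.55
position: [0.5126, -0.0205, 0.2645]
tcp_rot: [[0.894, 0.448, -0.004], [0.448, -0.894, 0.001], [-0.003, -0.003, -1.0]]
force: [-0.1, 0.4, -0.1]
opening: 0.502
```

```bash
cat > look.py <<'E'
from h import *
import pickle,sys
n=sys.argv[1]
c=capture("wrist");save(c,n+".png");s=read_state();pickle.dump((c,s),open(n+".pkl","wb"))
print(s["time_s"],s["position"])
cam=ray(c,(320,240))[0]
p=edgecirc(c,np.array([.5557,.0057]),.045,.088,.108,np.radians(np.arange(0,360,3)),satd,-1,15)
C=circ(p)[0];print("tin",C.round(4),len(p)); C=np.array([.5557,.0057]) if len(p)<60 else C[:2]
for a,k in knobs(c,(0,640,0,285),200):
    j=onz(c,k,.092)[:2]
    if np.hypot(*(j-C))>.09: continue
    for _ in range(2):
        d=j-cam[:2];a0=np.arctan2(d[1],d[0])
        p=edgecirc(c,j,.064,.025,.037,a0+np.radians(np.arange(-85,86,4)),gray,1,8)
        if len(p)<8: break
        f=circ(p,.031);j=f[0]
    e=j-C;print(k.round(0),j.round(4),"r %.1f ang %.1f"%(1e3*np.hypot(*e),np.degrees(np.arctan2(e[1],e[0]))%360),"sd",f[1].round(4),f[2])
a=np.radians(np.arange(20,42,.25));
for r in(.08,.09):
    P=np.c_[C[0]+r*np.cos(a),C[1]+r*np.sin(a),np.full(len(a),.042)];uv=proj(c,P)
    if uv.min()>0:
        v=gray(samp(c["pixels"],uv));w=v>.5*(v.max()+np.median(v));print("rib",np.degrees(a[w]).min(),np.degrees(a[w]).max(),w.sum())
E
python3 look.py w5
```

```text
12.6 [ 0.51271959 -0.02056068  0.26439313]
tin [0.5557 0.0058 0.0979] 120
[358.  76.] [0.6197 0.0068] r 64.0 ang 0.9 sd 0.0008 43
[269.  87.] [0.5837 0.0617] r 62.6 ang 63.4 sd 0.0006 43
[321. 157.] [0.5564 0.0057] r 0.7 ang 355.4 sd 0.0002 43
[366. 222.] [ 0.5258 -0.05  ] r 63.3 ang 241.8 sd 0.0006 43
[287. 229.] [0.4919 0.0038] r 63.9 ang 181.8 sd 0.0004 43
rib 20.0 41.75 31
rib 29.25 31.5 10
```

View pics/w5.png

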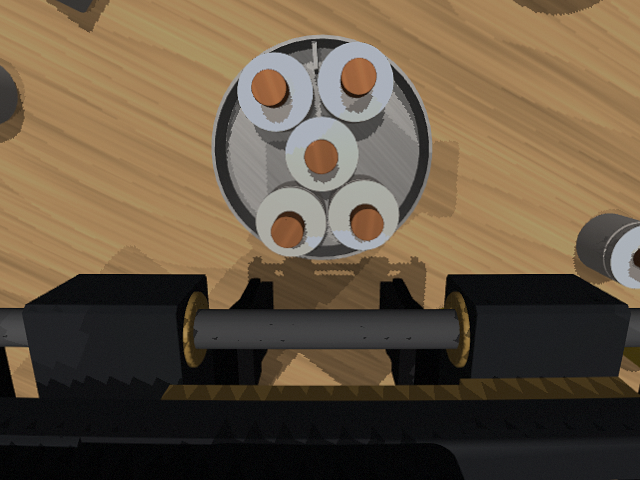

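The slides worked: jars are at 0.9°, 63.4°, 181.8° and 241.8°, and robot and camera agree. The left jar still needs about −2.6°, so I'll nudge it.

Emit:
send_rows:
  moves: [0,0,0,2.4,2.74,-2,0,0,0,0,2.4,2.74,-4,0,0,0,0,2.3,2.74,-4,0,0,0,0,0,0,-4,0,0,0,0,0,0,-3,0,0,0,0,0,0,-2.2,0,0,0,0,0,0,0,0,0,0,0,0,0,0,0,0,0,0,0,0,0,0,0,0,0,0,0,0,0,0,0,0,0,0,0,-1,0,0,0,0,0,0,-1,0,0,0,0,0,0,-1,0,0,0,0,0,0.1,-1,0,0,0,0.25,-0.07,0,-1,0,0,0,0.23,-0.08,0,-1,0,0,0,0,0,0,-1,0,0,0,0,0,0,-1]

```text
time_s: 14.4
position: [0.5844, 0.057, 0.0807]
tcp_rot: [[0.894, 0.448, -0.005], [0.448, -0.894, 0.002], [-0.004, -0.004, -1.0]]
force: [-4.4, 3.1, 1.6]
opening: 0.287
```

Two of those rows exceeded the 5 cm limit and were clipped, so the grip landed off-centre. I'll release and look.

Emit:
send_rows:
  moves: [0,0,0,0,0,0,0,0,0,0,0,0,0,0,0,0,0,0,0,0,0,0,0,0,0,0,3,0,0,0,0,-2,-2,4,0,0,0,0,-2,-2,4,0,0,0,0,-2,-2,4,0,0,0,0,-1.5,-2,4,0,0,0,0,0,0,0,0,0,0,0,0,0,0,0,0,0,0,0,0,0,0]

```text
time_s: 15.5
position: [0.5114, -0.024, 0.2703]
tcp_rot: [[0.894, 0.448, -0.001], [0.448, -0.894, 0.0], [-0.001, -0.001, -1.0]]
force: [1.0, -0.1, 0.4]
opening: 0.5
```

```bash
python3 look.py w6
```

```text
15.55 [ 0.51124381 -0.02367287  0.26985318]
tin [0.5557 0.0058 0.0979] 120
[354.  74.] [0.6198 0.0065] r 64.0 ang 0.6 sd 0.0007 43
[269.  82.] [0.5865 0.0606] r 62.9 ang 60.7 sd 0.0002 43
[319. 153.] [0.5575 0.0046] r 2.2 ang 326.8 sd 0.0002 43
[362. 218.] [ 0.5257 -0.05  ] r 63.4 ang 241.7 sd 0.0002 43
[284. 225.] [0.492  0.0039] r 63.8 ang 181.7 sd 0.0001 43
rib 20.0 41.75 37
rib 29.25 31.750000000000004 11
```

Emit:
send_rows:
  moves: [0,0,0,2.3,1.4,-2,0,0,0,0,2.33,1.44,-3,0,0,0,0,0,0,-4,0,0,0,0,0,0,-4,0,0,0,0,0,0,-3.5,0,0,0,0,0,0,-3.2,0,0,0,0,0,0,0,0,0,0,0,0,0,0,0,0,0,0,0,0,0,0,0,0,0,0,0,0,0,0,0,0,0,0,0,-1,0,0,0,0,0,0,-1,0,0,0,0,0,0,-1,0,0,0,0,0,0.1,-1,0,0,0,-0.11,0.07,0,-1,0,0,0,-0.11,0.07,0,-1,0,0,0,0,0,0,-1,0,0,0,0,0,0,-1]

```text
time_s: 17.35
position: [0.5555, 0.0058, 0.0749]
tcp_rot: [[0.894, 0.448, -0.0], [0.448, -0.894, 0.0], [-0.0, -0.0, -1.0]]
force: [0.1, -0.2, -2.0]
opening: 0.289
```

Emit:
send_rows:
  moves: [0,0,0,0,0,0,0,0,0,0,0,0,0,0,0,0,0,0,0,0,0,0,0,0,0,0,4,0,0,0,0,0,0,4,0,0,0,0,-1.72,3.2,1,0,0,0,0,-1.72,3.2,1,0,0,0,0,-1.72,3.2,1,0,0,0,0,-1.72,3.2,1,0,0,0,0,-1.72,3.2,0.5,0,0,0,0,-1.72,3.2,0,0,0,0,0,-1.72,3.2,0,0,0,0,0,-1.72,3.2,0,0,0,0,0,-1.72,3.2,0,0,0,0,0,0,0,0,0,0,0,0,0,0,0,0]

```text
time_s: 18.95
position: [0.4006, 0.2943, 0.2003]
tcp_rot: [[0.893, 0.45, 0.001], [0.45, -0.893, -0.0], [0.0, 0.0, -1.0]]
force: [-1.0, -0.1, -0.1]
opening: 0.5
```

```bash
cat > lookj.py <<'E'
from h import *
import pickle,sys
n=sys.argv[1];j0=np.array([float(sys.argv[2]),float(sys.argv[3])]);z=float(sys.argv[4])
c=capture("wrist");save(c,n+".png");s=read_state();pickle.dump((c,s),open(n+".pkl","wb"))
print(s["time_s"],s["position"])
cam=ray(c,(320,240))[0];j=j0
for _ in range(3):
    d=j-cam[:2];a0=np.arctan2(d[1],d[0])
    p=edgecirc(c,j,z,.025,.037,a0+np.radians(np.arange(-85,86,4)),gray,1,8)
    f=circ(p,.031);j=f[0]
print(j.round(4),f[1:],circ(p)[0].round(4))
E
python3 lookj.py w7 .462 .326 .06
```

```text
19.0 [0.40108837 0.29366272 0.2002797 ]
[0.4613 0.3252] (np.float64(0.0001928720181477097), 43) [0.4617 0.3255 0.0306]
```

View pics/w7.png

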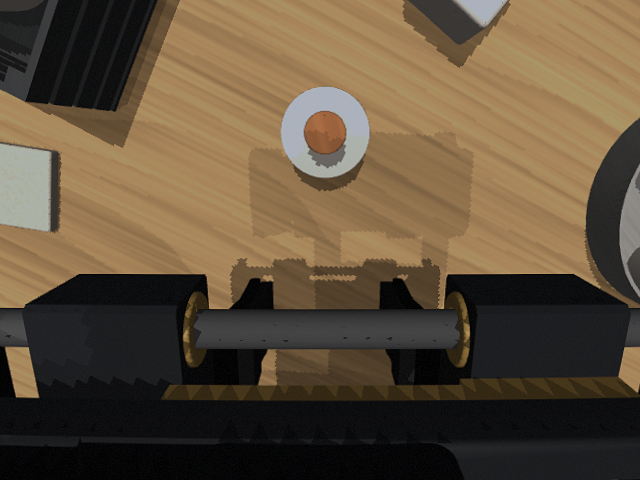

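The wrist view shows the round jar alone at about (325,132), placed at (0.4615, 0.3254). Next: grasp and lift.

Emit:
send_rows:
  moves: [0,0,0,3,1.57,-1,0,0,0,0,3.07,1.57,-1,0,0,0,0,0,0,-4,0,0,0,0,0,0,-4,0,0,0,0,0,0,-3.2,0,0,0,0,0,0,0,0,0,0,0,0,0,0,0,0,0,0,0,0,0,0,0,0,0,0,0,0,0,0,0,0,0,0,0,-1,0,0,0,0,0,0,-1,0,0,0,0,0,0,-1,0,0,0,0,0,0,-1,0,0,0,0,0,0.5,-1,0,0,0,0,0,2,-1,0,0,0,0,0,3,-1,0,0,0,0,0,3,-1,0,0,0,0,0,3.5,-1]

```text
time_s: 20.8
position: [0.4603, 0.3245, 0.1881]
tcp_rot: [[0.894, 0.448, -0.003], [0.448, -0.894, -0.002], [-0.004, 0.0, -1.0]]
force: [0.3, 0.6, -2.3]
opening: 0.29
```

Emit:
send_rows:
  moves: [0,0,0,0.68,-2.95,0,-1,0,0,0,0.68,-2.95,0,-1,0,0,0,0.68,-2.95,0,-1,0,0,0,0.68,-2.95,0,-1,0,0,0,0.68,-2.95,0,-1,0,0,0,0.68,-2.95,0,-1,0,0,0,0.68,-2.95,0,-1,0,0,0,0.68,-2.95,0,-1,0,0,0,0.72,-2.95,0,-1,0,0,0,0,0,0,-1,0,0,0,0,0,-1,-1,0,0,0,0,0,-2,-1,0,0,0,0,0,-1.4,-1,0,0,0,0,0,0,-1,0,0,0,0,0,0,-1,0,0,0,0,0,0,-1,0,0,0,0,0,0,-1]

```text
time_s: 22.5
position: [0.5237, 0.06, 0.1448]
tcp_rot: [[0.894, 0.449, 0.002], [0.449, -0.894, -0.0], [0.001, 0.001, -1.0]]
force: [-0.0, 0.3, -2.3]
opening: 0.29
```

```bash
python3 - <<'E'
from h import *
s=read_state();print(s["position"],s["force"])
c=capture("wrist");save(c,"w8.png")
c=capture("top");save(c,"t8.png")
cv2.imwrite("pics/t8z.png",cv2.resize(c["pixels"][210:330,230:350,::-1],None,fx=5,fy=5,interpolation=cv2.INTER_CUBIC))
E
```

```text
[0.52367766 0.05995113 0.14481596] [-0.00404642  0.32544373 -2.27083744]
```

View pics/w8.png

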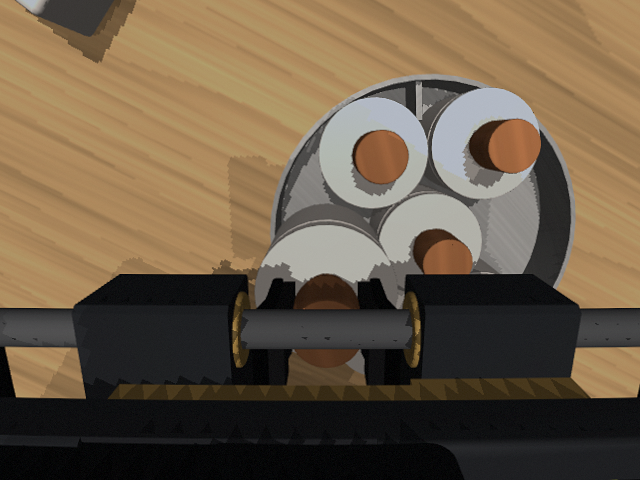

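The held jar sits over the gap, with its rim visible at about (325,225). I'll measure its offset in the hand from the rim and recheck the neighbours.

```bash
cat > held.py <<'E'
from h import *
import sys
c=capture("wrist");s=read_state();p=s["position"];save(c,sys.argv[1]+".png")
print(s["time_s"],p,s["force"])
z=p[2]-.068+.060
j=p[:2].copy();x=s["tcp_rot"][:2,0];a0=np.arctan2(x[1],x[0])
for _ in range(2):
    q=edgecirc(c,j,z,.026,.036,a0+np.radians(np.arange(-50,51,3)),gray,1,6)
    f=circ(q,.031);j=f[0]
e=j-p[:2];print("held",j.round(4),f[1:],"off mm toolx,y",(e@x*1e3).round(2),(e@s["tcp_rot"][:2,1]*1e3).round(2))
E
python3 held.py w8b; python3 look.py w8c | tail -8
```

```text
22.65 [0.523486   0.05970965 0.14465053] [-0.02952799 -0.04900837 -2.5312131 ]
held [0.633  0.0911] (np.float64(0.0009316583441676106), 13) off mm toolx,y 111.91 21.06
22.7 [0.52340177 0.05968298 0.14455414]
tin [0.5546 0.0057 0.0986] 85
[510. 143.] [0.6197 0.007 ] r 65.1 ang 1.2 sd 0.0006 43
[380. 156.] [0.5863 0.0615] r 64.2 ang 60.4 sd 0.0002 43
[443. 253.] [0.5549 0.0064] r 0.8 ang 68.1 sd 0.0012 24
rib 36.0 41.75 24
rib 29.999999999999996 31.750000000000004 8
```

```bash
python3 - <<'E'
from h import *
c=capture("wrist");s=read_state();p=s["position"]
z=p[2]-.008;x=s["tcp_rot"][:2,0];a0=np.arctan2(x[1],x[0])
rr=np.arange(.024,.038,.001)
for a in (-40,-20,0,20,40):
    t=a0+np.radians(a);P=np.c_[p[0]+rr*np.cos(t),p[1]+rr*np.sin(t),np.full(len(rr),z)];uv=proj(c,P)
    print(a,uv[7].round(),gray(samp(c["pixels"],uv)).round())
E
```

```text
-40 [373. 242.] [175. 174. 174. 174. 174. 174. 175. 132. 122.  70.  67. 158. 177. 174.]
-20 [351. 229.] [175. 174. 175. 174. 174. 175. 174. 144.  85. 128.  84.  84.  83.  83.]
0 [325. 225.] [175. 175. 174. 174. 174. 175. 175. 141.  87. 155.  85.  87.  88.  86.]
20 [300. 229.] [175. 174. 175. 175. 175. 174. 175. 124.  87. 124.  84.  84.  83.  81.]
40 [277. 242.] [174. 174. 175. 174. 174. 174. 176. 121.  96.  79. 128. 127. 125. 119.]
```

The held jar's rim is 31 mm from the TCP in every direction, so the offset in the hand is about 0. Lowering it slowly while checking forces.

Emit:
send_rows:
  moves: [0,0,0,-0.04,0.02,-0.5,-1,0,0,0,0,0,-0.5,-1,0,0,0,0,0,-0.5,-1,0,0,0,0,0,-0.5,-1,0,0,0,0,0,-0.5,-1]

```text
time_s: 23.25
position: [0.5227, 0.0598, 0.1185]
tcp_rot: [[0.894, 0.448, -0.0], [0.448, -0.894, 0.0], [-0.0, -0.0, -1.0]]
force: [-1.1, -0.2, -2.6]
opening: 0.289
```

Emit:
send_rows:
  moves: [0,0,0,0,0,-0.6,-1,0,0,0,0,0,-0.7,-1,0,0,0,0,0,-0.8,-1,0,0,0,0,0,-0.8,-1,0,0,0,0,0,-0.7,-1,0,0,0,0,0,-0.5,-1,0,0,0,0,0,-0.2,-1,0,0,0,0,0,0,-1,0,0,0,0,0,0,-1]

```text
time_s: 24.15
position: [0.523, 0.0598, 0.0763]
tcp_rot: [[0.894, 0.448, 0.0], [0.448, -0.894, -0.0], [0.0, 0.0, -1.0]]
force: [0.1, -0.2, -1.7]
opening: 0.287
```

Emit:
send_rows:
  moves: [0,0,0,0,0,-0.2,-1,0,0,0,0,0,0,-1,0,0,0,0,0,0,-1]

```text
time_s: 24.45
position: [0.5228, 0.0599, 0.0742]
tcp_rot: [[0.894, 0.448, 0.0], [0.448, -0.894, 0.0], [0.0, 0.0, -1.0]]
force: [-0.7, -0.2, -1.7]
opening: 0.295
```

Emit:
send_rows:
  moves: [0,0,0,0,0,-0.2,-1,0,0,0,0,0,0,-1,0,0,0,0,0,0,-1]

```text
time_s: 24.75
position: [0.5231, 0.0599, 0.0726]
tcp_rot: [[0.894, 0.448, 0.001], [0.448, -0.894, 0.0], [0.001, 0.0, -1.0]]
force: [-1.1, 1.2, 3.1]
opening: 0.294
```

Contact with the floor (+3 N). Release, lift and inspect.

Emit:
send_rows:
  moves: [0,0,0,0,0,0,0,0,0,0,0,0,0,0,0,0,0,0,0,0,0,0,0,0,0,0,3,0,0,0,0,0,0,4,0,0,0,0,-0.3,-2.7,3.9,0,0,0,0,-0.4,-2.7,3.9,0,0,0,0,-0.4,-2.8,3.9,0,0,0,0,0,0,1.5,0,0,0,0,0,0,0,0,0,0,0,0,0,0,0,0,0,0,0,0,0,0]

```text
time_s: 25.95
position: [0.5106, -0.0214, 0.2724]
tcp_rot: [[0.894, 0.449, -0.004], [0.449, -0.894, 0.001], [-0.003, -0.003, -1.0]]
force: [-0.6, -0.1, 0.3]
opening: 0.503
```

```bash
python3 look.py w9
```

```text
26.0 [ 0.51071582 -0.02135936  0.27235605]
tin [0.5557 0.0058 0.0979] 120
[358.  75.] [0.6197 0.0065] r 64.0 ang 0.6 sd 0.0006 43
[273.  83.] [0.5865 0.0606] r 62.9 ang 60.7 sd 0.0005 43
[320. 155.] [0.5552 0.0057] r 0.5 ang 189.3 sd 0.0002 43
[241. 159.] [0.5235 0.0593] r 62.5 ang 121.0 sd 0.0002 43
[365. 218.] [ 0.5257 -0.05  ] r 63.3 ang 241.7 sd 0.0002 43
[288. 225.] [0.492  0.0039] r 63.8 ang 181.7 sd 0.0006 43
rib 20.0 41.75 37
rib 29.500000000000004 31.5 9
```

View pics/w9.png

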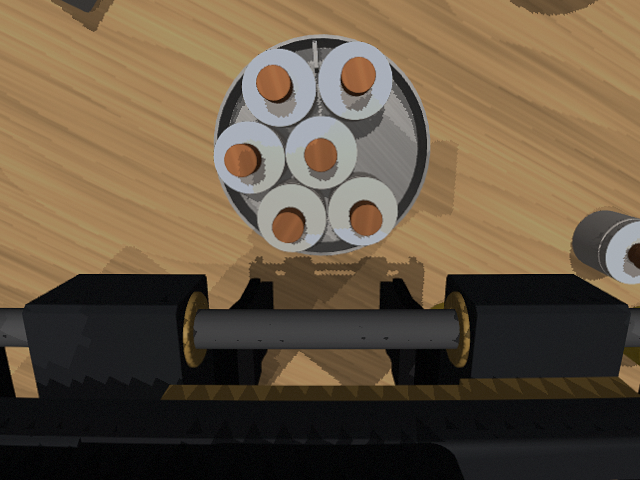

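Six are in, all cleanly placed. Now the jar on the right: hover and look.

Emit:
send_rows:
  moves: [0,0,0,0.42,-3.86,-0.9,0,0,0,0,0.42,-3.86,-0.9,0,0,0,0,0.42,-3.86,-0.9,0,0,0,0,0.42,-3.86,-0.9,0,0,0,0,0.42,-3.86,-0.9,0,0,0,0,0.42,-3.86,-0.9,0,0,0,0,0.42,-3.86,-0.9,0,0,0,0,0.42,-3.86,-0.9,0,0,0,0,0,0,0,0,0,0,0,0,0,0,0,0,0,0,0,0,0,0]

```text
time_s: 27.1
position: [0.545, -0.3292, 0.2011]
tcp_rot: [[0.893, 0.449, -0.002], [0.449, -0.893, 0.002], [-0.001, -0.003, -1.0]]
force: [-0.1, 0.1, -0.3]
opening: 0.498
```

```bash
python3 lookj.py w10 .607 -.2995 .06
```

```text
27.15 [ 0.5452105  -0.3291637   0.20161299]
[ 0.6068 -0.2998] (np.float64(0.0001787546322063109), 43) [ 0.6071 -0.2999  0.0308]
```

View pics/w10.png

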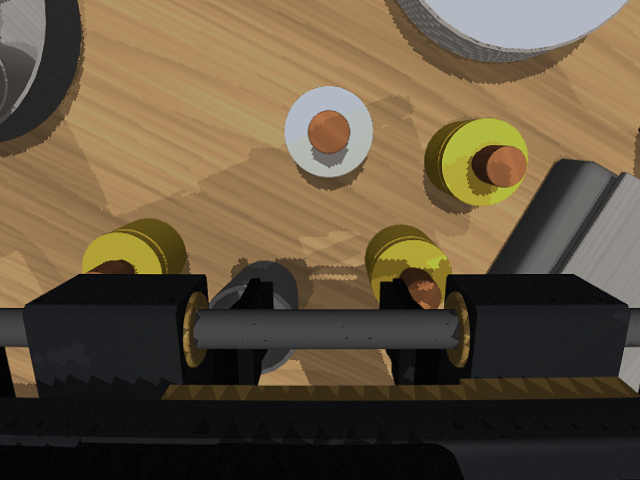

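The white round jar is at about (329,132), placed at (0.607, −0.300). Yellow jars and cup stay clear of the fingers. Grasping.

Emit:
send_rows:
  moves: [0,0,0,3.1,1.47,-1,0,0,0,0,3.1,1.47,-1,0,0,0,0,0,0,-4,0,0,0,0,0,0,-4,0,0,0,0,0,0,-3.2,0,0,0,0,0,0,0,0,0,0,0,0,0,0,0,0,0,0,0,0,0,0,0,0,0,0,0,0,0,0,0,0,0,0,0,-1,0,0,0,0,0,0,-1,0,0,0,0,0,0,-1,0,0,0,0,0,0,-1,0,0,0,0,0,0.5,-1,0,0,0,0,0,2,-1,0,0,0,0,0,3,-1,0,0,0,0,0,3,-1,0,0,0,0,0,3.5,-1]

```text
time_s: 28.95
position: [0.6065, -0.3011, 0.1899]
tcp_rot: [[0.894, 0.448, -0.003], [0.448, -0.894, 0.002], [-0.002, -0.003, -1.0]]
force: [0.9, -0.2, -1.8]
opening: 0.293
```

Emit:
send_rows:
  moves: [0,0,0,-0.2,2.8,0,-1,0,0,0,-0.2,2.8,0,-1,0,0,0,-0.2,2.8,0,-1,0,0,0,-0.2,2.8,0,-1,0,0,0,-0.2,2.8,0,-1,0,0,0,-0.2,2.8,0,-1,0,0,0,-0.2,2.8,0,-1,0,0,0,-0.2,2.8,0,-1,0,0,0,-0.25,2.76,0,-1,0,0,0,0,0,0,-1,0,0,0,0,0,-1,-1,0,0,0,0,0,-2,-1,0,0,0,0,0,-1.4,-1,0,0,0,0,0,0,-1,0,0,0,0,0,0,-1,0,0,0,0,0,0,-1,0,0,0,0,0,0,-1]

```text
time_s: 30.65
position: [0.5896, -0.0504, 0.147]
tcp_rot: [[0.894, 0.448, 0.002], [0.448, -0.894, -0.001], [0.001, 0.001, -1.0]]
force: [0.3, 0.4, -1.6]
opening: 0.291
```

```bash
python3 - <<'E'
from h import *
c=capture("wrist");save(c,"w11.png");s=read_state();p=s["position"];print(s["time_s"],p)
z=p[2]-.008;x=s["tcp_rot"][:2,0];a0=np.arctan2(x[1],x[0])
rr=np.arange(.026,.036,.0005)
for a in (-40,-20,0,20,40):
    t=a0+np.radians(a);P=np.c_[p[0]+rr*np.cos(t),p[1]+rr*np.sin(t),np.full(len(rr),z)];uv=proj(c,P)
    g=gray(samp(c["pixels"],uv));d=g[:-1]-g[1:];i=np.argmax(d>20);print(a,uv[10].round(),rr[i]*1e3,g.round())
E
```

```text
30.7 [ 0.58949138 -0.05033173  0.14692559]
-40 [373. 242.] 31.000000000000004 [178. 177. 178. 178. 178. 178. 178. 179. 177. 178. 180. 152.  94. 106.
  80. 111. 124. 125. 124. 123.]
-20 [351. 229.] 31.5 [178. 177. 178. 177. 177. 177. 177. 178. 178. 179. 179. 174. 120.  83.
 101. 134. 101.  83.  85.  85.]
0 [325. 225.] 31.5 [178. 178. 179. 178. 177. 177. 179. 179. 178. 179. 181. 176. 126.  89.
  87. 127. 147. 100.  87.  90.]
20 [299. 229.] 31.5 [178. 177. 179. 179. 179. 179. 179. 178. 178. 178. 179. 176. 124.  85.
 100. 132. 107.  85.  86.  86.]
40 [277. 242.] 31.000000000000004 [178. 178. 178. 178. 178. 178. 177. 178. 178. 179. 180. 132.  84. 104.
  82.  73.  73.  67.  66.  67.]
```

View pics/w11.png

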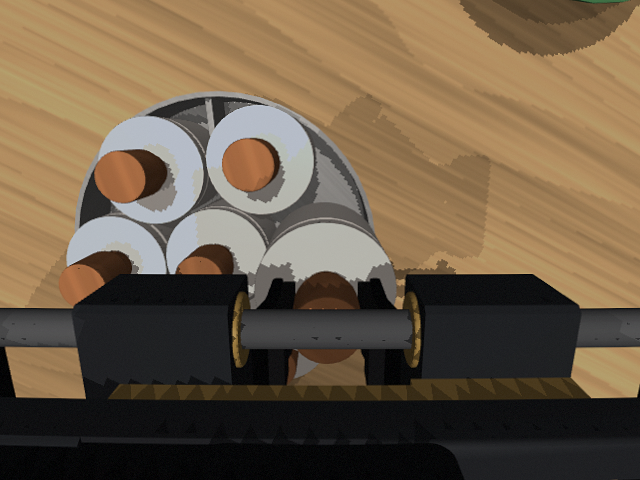

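The held jar is offset about +0.4 mm along tool x. I'll shift (−1.3, +1.8) mm, then lower.

Emit:
send_rows:
  moves: [0,0,0,-0.07,0.09,0,-1,0,0,0,-0.06,0.09,0,-1,0,0,0,0,0,-0.3,-1,0,0,0,0,0,-0.3,-1,0,0,0,0,0,-0.3,-1,0,0,0,0,0,0,-1]

```text
time_s: 31.3
position: [0.5871, -0.048, 0.1364]
tcp_rot: [[0.894, 0.448, -0.001], [0.448, -0.894, 0.0], [-0.001, -0.001, -1.0]]
force: [0.1, 0.8, -1.4]
opening: 0.29
```

Emit:
send_rows:
  moves: [0,0,0,0.05,-0.03,0,-1,0,0,0,0,0,0,-1,0,0,0,0,0,0,-1]

```text
time_s: 31.6
position: [0.5882, -0.0485, 0.1372]
tcp_rot: [[0.894, 0.448, 0.0], [0.448, -0.894, -0.0], [0.0, 0.0, -1.0]]
force: [0.2, 0.9, -2.5]
opening: 0.292
```

Jar is at (0.5885, −0.0483), on target. Lowering.

Emit:
send_rows:
  moves: [0,0,0,0,0,-0.4,-1,0,0,0,0,0,-0.4,-1,0,0,0,0,0,-0.4,-1,0,0,0,0,0,-0.4,-1,0,0,0,0,0,-0.2,-1]

```text
time_s: 32.1
position: [0.5878, -0.0483, 0.1184]
tcp_rot: [[0.894, 0.448, -0.001], [0.448, -0.894, 0.0], [-0.001, -0.001, -1.0]]
force: [-0.4, 1.0, -1.9]
opening: 0.291
```

Emit:
send_rows:
  moves: [0,0,0,0,0,-0.6,-1,0,0,0,0,0,-0.7,-1,0,0,0,0,0,-0.7,-1,0,0,0,0,0,-0.7,-1,0,0,0,0,0,-0.6,-1,0,0,0,0,0,-0.5,-1,0,0,0,0,0,-0.3,-1,0,0,0,0,0,0,-1,0,0,0,0,0,0,-1]

```text
time_s: 33.0
position: [0.5882, -0.0485, 0.0782]
tcp_rot: [[0.894, 0.448, 0.0], [0.448, -0.894, -0.0], [0.0, 0.0, -1.0]]
force: [0.1, -0.4, -3.0]
opening: 0.288
```

Emit:
send_rows:
  moves: [0,0,0,0,0,-0.2,-1,0,0,0,0,0,-0.2,-1,0,0,0,0,0,0,-1,0,0,0,0,0,0,-1]

```text
time_s: 33.4
position: [0.5884, -0.0485, 0.0745]
tcp_rot: [[0.894, 0.448, 0.001], [0.448, -0.894, -0.0], [0.001, 0.0, -1.0]]
force: [-0.2, 0.4, 0.1]
opening: 0.288
```

Emit:
send_rows:
  moves: [0,0,0,0,0,-0.1,-1,0,0,0,0,0,0,-1]

```text
time_s: 33.6
position: [0.5885, -0.0483, 0.0744]
tcp_rot: [[0.894, 0.448, 0.001], [0.448, -0.894, -0.0], [0.001, 0.001, -1.0]]
force: [-1.2, 1.6, 6.9]
opening: 0.291
```

Contact is firm. Release and inspect.

Emit:
send_rows:
  moves: [0,0,0,0,0,0,0,0,0,0,0,0,0,0,0,0,0,0,0,0,0,0,0,0,0,0,3,0,0,0,0,0,0,4,0,0,0,0,-2.6,0.9,3.9,0,0,0,0,-2.6,0.9,3.9,0,0,0,0,-2.6,0.9,3.9,0,0,0,0,0,0,1.5,0,0,0,0,0,0,0,0,0,0,0,0,0,0,0,0,0,0,0,0,0,0]

```text
time_s: 34.8
position: [0.5096, -0.0215, 0.2735]
tcp_rot: [[0.894, 0.448, -0.003], [0.448, -0.894, 0.001], [-0.002, -0.002, -1.0]]
force: [-0.4, 0.4, 0.1]
opening: 0.495
```

```bash
python3 look.py w12; python3 - <<'E'
from h import *
c=capture("scene");save(c,"s12.png");c=capture("top");save(c,"t12.png")
for s,k in knobs(c,(120,500,200,340)): print(k.round(1))
E
```

```text
34.85 [ 0.50962999 -0.02148889  0.2733791 ]
tin [0.5557 0.0058 0.0979] 120
[358.  74.] [0.6196 0.0066] r 63.8 ang 0.7 sd 0.0006 43
[273.  82.] [0.5866 0.0606] r 62.9 ang 60.6 sd 0.0006 43
[401. 145.] [ 0.5883 -0.0473] r 62.3 ang 301.6 sd 0.0003 43
[321. 154.] [0.5552 0.0057] r 0.5 ang 197.7 sd 0.0002 43
[242. 158.] [0.5235 0.0593] r 62.5 ang 121.0 sd 0.0002 43
[366. 217.] [ 0.5257 -0.05  ] r 63.3 ang 241.8 sd 0.0002 43
[289. 224.] [0.4919 0.0039] r 63.8 ang 181.8 sd 0.0006 43
rib 20.0 41.75 38
rib 29.500000000000004 31.750000000000004 10
[472.7 235.2]
[291.7 237.1]
[169.  241.7]
[471.5 278.6]
[383.5 318.6]
```

View pics/w12.png

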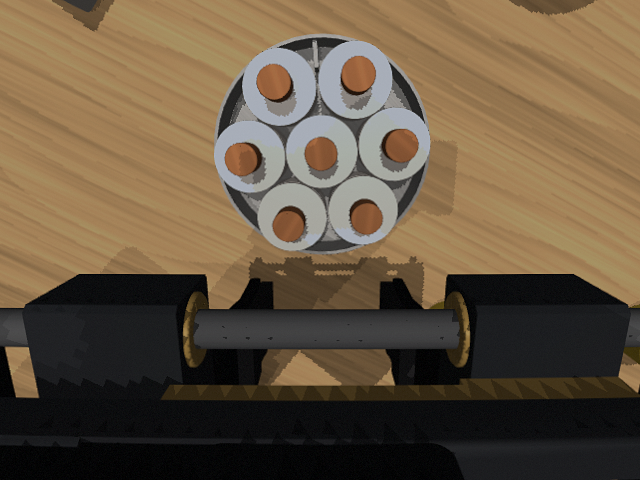

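View pics/s12.png

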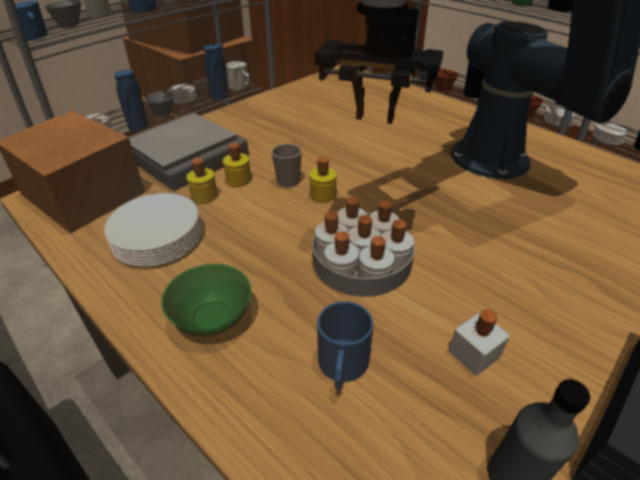

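The wrist view shows all seven jars seated, with the rib at (315,50) midway between its neighbours. The scene view shows all of them level and the bystanders unmoved.

```bash
python3 -c "
from rig import hand_in
print(hand_in())"
```

```text
the job is handed in; nothing more can be done
None
```

All seven round jars now stand upright in the tin, one in the middle and six round it. I handed the job in at about 35 s of the 72 s allowed.

**What I did:** I slid the four ring jars round by their knobs, re-centred the middle jar, then set the two counter jars into the gaps at about 121° and 301°.

**Last checks (before handing in):**
- **Ring:** the six jars are at about 1°, 61°, 121°, 182°, 242° and 302°, 62 to 64 mm from the tin's centre. The middle jar is within 0.5 mm of centre.
- **Rib:** it sits at 30.6°, and the midpoint of its two neighbours is 30.65°.
- **Seating:** rim fits at the expected height show all seven jars flat on the floor.
- **Bystanders:** the square jar and the yellow jars are at the same spots in the top view as at the start. The cup and mug I checked only by eye in the scene view, where they look unmoved.

**What went wrong along the way:**
- One correcting approach to a ring jar had move rows over the 5 cm limit, so it gripped off-centre.
- The middle jar was about 2 mm off centre after that correction. I slid it back before setting in the last two jars.
- One of the two rib measurements (80 mm from the tin's centre) gave no usable reading in the final pictures, so the rib angle rests on the other.

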